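# Start the clamp screw in its threaded boss

## Robot

A 6-joint arm with a two-finger parallel gripper is mounted at the origin on a cart in front of the work surface, level with it; the furniture and walls round the work are solid. World frame = base frame: x ahead of the robot, y to its left, z up, the work surface at z = 0. Lengths are in m, angles in rad, forces in N, time in s.
With the tool pointing down it reaches from about 0.4 to 0.825 m from the base axis. Payload 7 kg.
Tool frame: the origin (TCP) lies on the centre line of the jaws, within the pads' length; the fingertips stand 22 mm ahead of it and the grasp point (between the pads) lies 3 mm ahead of it (arm.tcp_to_tips is the distance from the TCP to the fingertips, in m); z points along the fingers, y is the line along which they close (so a half turn about z gives the same grasp; the last joint's range is limited). The gripper opens to 88 mm and grips with 3 to 60 N. Pads are 19 mm wide; open, the fingers measure 130 mm over their backs; the gripper's body (78 mm by 193 mm) begins 47 mm behind the grasp point.
Start: joints at [-0.903, 0.359, 0.012, 0, -1.224, -0.288], TCP at [0.25, -0.627, 0.249] pointing down, gripper open.
Joint ranges: [-3.07, 3.07], [-1.43, 2.12], [-1.02, 1.25], [-3.03, 1.67], [-3.05, -0], [-3.03, 3.03]. Speed limits (rad/s): [2.39, 2.39, 3.01, 3.14, 3.14, 3.14].

## Interface

Orientations are given as [roll, pitch, yaw] about the fixed x, y, z axes, in that order (R = Rz(yaw) Ry(pitch) Rx(roll)).
In Python, from station import arm gives the robot as it stands.
- The arm moves only by the tool jog_arm, never from a script. Its argument "targets" is a list of rows, each an object of numbers: "dx", "dy", "dz": the shift along the tool's x, y, z in mm; "rx", "ry", "rz": the turn, a rotation vector about the tool's x, y, z in rad; "gripper": the closure, from 0 (fully open) to 1 (shut). In form: [{"dx": .., "dy": .., "dz": .., "rx": .., "ry": .., "rz": .., "gripper": ..}, ...]. A call has exactly 8 rows; each row is the pose to reach, as a shift and turn from the pose commanded when the call began, along the tool's axes at that moment; what a row does not reach only later rows make up. A row lasts 1/12 s, in which the tool goes at most 41.7 mm and 7.16 degrees, less where a joint would pass 70% of its speed; a pose out of reach is approached as far as the arm can. A call with a gripper value outside its range is refused whole. The fingers move at their own pace and stop on an object; "force" is the grip in N (left out, the last holds). Time passes only in rows, so rows that repeat a pose let the fingers close, or fill a call up. It gives the time, the measured TCP pose, the force, the opening and the grip force at its end, in the units of the state.
- arm.get_state(): the state, without advancing time (a new reading comes with each control period).
- arm.grab_frame(name): name is "side" or "top"; returns a dict with "frame" (420x560x3 uint8, red, green, blue), "z_map" (420x560 float32, m along the optical axis (not along the pixel's ray), 0 where there is no reading), "fx", "fy", "cx", "cy" (pixels), "view" (4x4, takes a point from world to camera coordinates). Camera axes: x right, y down, z forward; pixel columns grow to the right and rows downward; lengths in m; the calibration is good to about 2 mm. A picture is of the moment at which its call begins.
- arm.job_done(): hands the job in; it is judged then, once.
The state is a dict: "t": time; "q": joint angles; "qd": joint speeds; "joint_efforts": joint torques, N m; "eef_pos": TCP position; "ee_rot": TCP orientation; "force": force on the tool from outside, world axes, zero at the start; "moment": the same for the moment, N m; "width": finger opening in m; "gripper_force": force on a finger pad.
Only numpy, scipy, OpenCV 4.12 (cv2) and the standard library are available. Lean on these libraries where they do the work, as an engineer would, in place of code of your own. Each camera call takes 0.05 s, during which the arm holds its last target. There are 200 camera calls.

## Task

Two specimen clamps stand on the bench; on one the knurled screw is already right down, on the other it stands proud, its thread only resting on the face of the threaded boss. Turn the proud screw backward (anticlockwise seen from above) until you feel it drop into the start of the thread, then forward (clockwise) one full turn so that it is properly started. Finish with the gripper still holding the head of this screw, and do not touch the finished clamp or shift the other things on the bench.

Things in the scene. Friction and masses are not known exactly. Their poses are not given: they have to be found in the camera images.
- clamp: dark steel C-frame specimen clamp fixed to the bench (base plate 104 x 70 x 12 mm, column on its own +x side, arm and round threaded boss of 44 mm diameter whose top is 92 mm above the bench, specimen lying under it). Its screw stands proud. Origin on the screw's axis, at the underside of the base plate on the bench; z up.
- screw: proud steel thumb screw in that clamp, captive on a vertical axis, about 0.25 kg. Origin in the middle of its round knurled head (34 mm diameter, 24 mm high, may be gripped at any yaw); a dark index groove on top runs from the middle along its own -x. Origin is 138 mm above the bench at the start, 131 mm once dropped in, 124 mm after one forward turn. Threaded shank 22 mm thick.
- screw_turn (a joint): angle of that screw, rad, grows as it turns forward (clockwise from above). 0.9 to 2.0 at the start, resting on the boss's flat face. The thread's entry is at about 0: between -0.25 and 0.2 the screw can drop freely by 7 mm. Once dropped it goes back no further than about -0.4, and sinks 7 mm per forward turn, to a stop at 7.6. Turning takes about 0.05 N m.
- clamp_done: the other clamp, the same in shape and size but with its screw already right down (head's middle 120 mm above the bench); origin and axes as for the first clamp. It is not to be touched.
- tweezers: steel tweezers 126 mm long lying on the bench; bystander, origin at the middle of its underside
- specimen_1: black mounted specimen 30 mm in diameter, 21 mm high; bystander, origin at the middle of its underside
- specimen_3: green mounted specimen 30 mm in diameter, 19 mm high; bystander, origin at the middle of its underside
- tape_roll: roll of tape 100 mm in diameter, 25 mm high; bystander, origin at the middle of its underside
- hex_key: hex key 99 mm long; bystander, origin at the middle of its underside
- pen_marker: marker pen 135 mm long; bystander, origin at the middle of its underside
- calculator: pocket calculator 122 x 72 mm; bystander, origin at the middle of its underside
- boss_top (a point): centre of the round top face of the proud screw's boss, 92 mm above the bench, boss diameter 44 mm. The screw falls in by its own weight when the grip is loose; in a firm grip it does not fall by itself, but goes down with the fingers when they press lightly (about 5 N).

How it is judged:
By the outcome, as a careful person would: the job done as asked, in the order asked, and still so for the second after the job is handed in, while the arm keeps its last pose, push and grip.
It also fails if it takes over 72 s, if anything falls off the work surface, if the arm or the gripper's body presses on something with over 40 N, if the wrist force passes 120 N, or if a joint passes its speed limit or range.

## Working session

There is one attempt and no reset: what is moved stays moved. The work goes in short steps, Python scripts to look and compute and a tool call to move; the robot and the scene stay as the last step left them, time stands still between calls to the robot, and variables do not carry over. Pictures are saved under pics/ and viewed, at most 10 in all, crops included, and the job is handed in when it is done.

Besides the shell and the picture viewer there is one more tool, called after "Call:" as a command line: name --argument value ..., lists and objects as JSON in quotes. jog_arm: Moves the arm, as the interface text tells. Its arguments: {"type":"object","properties":{"targets":{"type":"array","items":{"type":"object","properties":{"dx":{"type":"number"},"dy":{"type":"number"},"dz":{"type":"number"},"rx":{"type":"number"},"ry":{"type":"number"},"rz":{"type":"number"},"gripper":{"type":"number"}}}},"force":{"type":"number"}},"required":["targets"]}

```bash
mkdir -p pics; python3 - <<'E'
from station import arm
import cv2,numpy as np
s=arm.get_state(); print({k:np.round(v,3).tolist() if not isinstance(v,(int,float)) else v for k,v in s.items()})
for n in("top","side"):
    f=arm.grab_frame(n); cv2.imwrite(f"pics/{n}0.png",cv2.cvtColor(f["frame"],cv2.COLOR_RGB2BGR)); np.savez(f"pics/{n}0.npz",**f)
    print(n,f["fx"],f["cx"],f["cy"],np.round(f["view"],3).tolist())
E
```

```text
{'t': 0.0, 'q': [-0.903, 0.359, 0.011, -0.0, -1.224, -0.288], 'qd': [0.0, 0.001, -0.0, -0.0, -0.003, 0.001], 'joint_efforts': [0.0, -58.271, 29.306, 6.997, 0.007, -0.0], 'eef_pos': [0.25, -0.626, 0.248], 'ee_rot': [3.14, -0.0, -2.762], 'force': [0.074, -0.553, -0.033], 'moment': [0.008, -0.003, -0.033], 'gripper_force': 0.0, 'width': 0.08787288320420092}
top 396.2589942110362 280.3694570879377 216.20751532591967 [[-0.078, -0.997, -0.004, 0.102], [-0.975, 0.078, -0.209, 0.549], [0.209, -0.012, -0.978, 0.899], [0.0, 0.0, 0.0, 1.0]]
side 462.74037350148456 284.7091745734035 206.21804730216198 [[-0.978, -0.21, 0.001, 0.547], [-0.129, 0.6, -0.79, 0.099], [0.165, -0.772, -0.614, 1.057], [0.0, 0.0, 0.0, 1.0]]
```

View pics/top0.png

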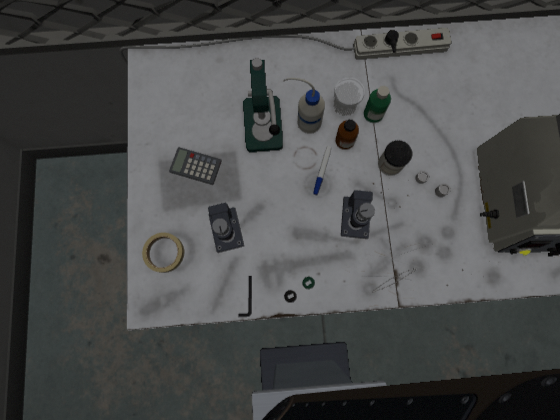

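View pics/side0.png

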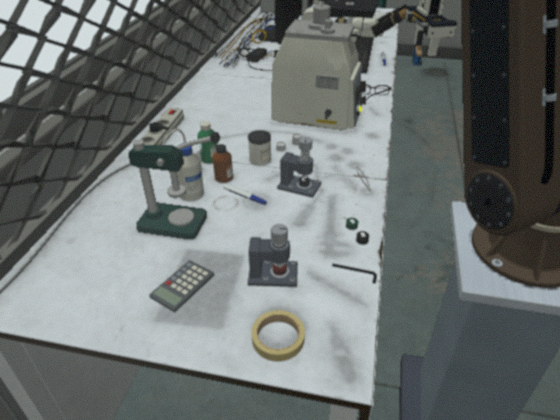

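The top view shows two clamps, with heads near (221,227) and (364,211). In the side view they are at (279,235) and (304,148), and the second one looks proud. Next I'll measure both heads and view enlarged crops.

```bash
cat > h.py <<'E'
import numpy as np,cv2
def pts(f):
    z=f["z_map"]; v,u=np.indices(z.shape)
    c=np.stack([(u-f["cx"])/f["fx"]*z,(v-f["cy"])/f["fy"]*z,z,np.ones_like(z)],-1)
    P=c@np.linalg.inv(f["view"]).T
    P=P[...,:3]; P[z==0]=np.nan; return P
def ray(f,u,v,h):
    V=np.linalg.inv(f["view"]); d=V[:3,:3]@np.array([(u-f["cx"])/f["fx"],(v-f["cy"])/f["fy"],1]); o=V[:3,3]
    return o+d*(h-o[2])/d[2]
E
python3 - <<'E'
from h import *
T=dict(np.load("pics/top0.npz"));S=dict(np.load("pics/side0.npz"))
for n,f,boxes in(("top",T,[(205,210,245,255),(335,185,385,245)]),("side",S,[(245,220,300,290),(275,130,325,200)])):
    P=pts(f)
    for (a,b,c,d) in boxes:
        Q=P[b:d,a:c].reshape(-1,3); Q=Q[~np.isnan(Q[:,0])]
        zz=Q[:,2]; print(n,(a,b),"zmax",np.percentile(zz,[98,99.5]).round(4))
        for lo,hi in((.12,.14),(.14,.16),(.085,.1)):
            m=(zz>lo)&(zz<hi)
            if m.sum()>5: print("  z",lo,hi,m.sum(),np.median(Q[m],0).round(4),((Q[m].min(0)+Q[m].max(0))/2).round(4),np.ptp(Q[m],0).round(4))
A=cv2.resize(T["frame"][185:245,330:390],(400,400),interpolation=cv2.INTER_CUBIC)
B=cv2.resize(S["frame"][125:200,265:340],(400,400),interpolation=cv2.INTER_CUBIC)
cv2.imwrite("pics/crop1.png",cv2.cvtColor(np.hstack([A,B]),cv2.COLOR_RGB2BGR))
E
```

```text
top (205, 210) zmax [0.1328 0.134 ]
  z 0.12 0.14 198 [0.5273 0.1952 0.1314] [0.5275 0.1964 0.1286] [0.0335 0.0342 0.0134]
  z 0.085 0.1 285 [0.5571 0.1977 0.0892] [0.5418 0.2011 0.091 ] [0.0694 0.0516 0.0114]
top (335, 185) zmax [0.1498 0.1513]
  z 0.12 0.14 25 [ 0.5222 -0.1176  0.1334] [ 0.5317 -0.1251  0.1339] [0.0287 0.0258 0.0119]
  z 0.14 0.16 203 [ 0.5334 -0.1289  0.149 ] [ 0.5341 -0.1293  0.1466] [0.0336 0.0333 0.0128]
  z 0.085 0.1 390 [ 0.5697 -0.1288  0.0895] [ 0.5556 -0.1347  0.0921] [0.0857 0.0537 0.0141]
side (245, 220) zmax [0.1329 0.1339]
  z 0.12 0.14 233 [0.5285 0.2035 0.1322] [0.5294 0.1985 0.1276] [0.0346 0.0354 0.0149]
  z 0.085 0.1 536 [0.5559 0.2077 0.0904] [0.5501 0.2058 0.0925] [0.0837 0.0501 0.0149]
side (275, 130) zmax [0.1489 0.1511]
  z 0.12 0.14 67 [ 0.5346 -0.1164  0.1342] [ 0.5357 -0.1181  0.1299] [0.0336 0.0186 0.0192]
  z 0.14 0.16 118 [ 0.535  -0.1218  0.1495] [ 0.5361 -0.1264  0.1468] [0.0337 0.0364 0.0132]
  z 0.085 0.1 281 [ 0.5611 -0.1228  0.0903] [ 0.5567 -0.1314  0.0925] [0.0834 0.0547 0.0149]
```

View pics/crop1.png

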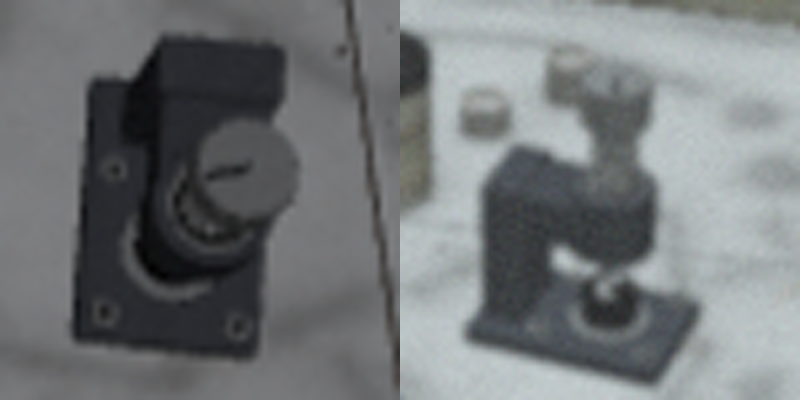

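The crop shows the right-hand clamp's screw clearly proud. Its top centre is near (367,210) in the full top image. The groove points image-left and slightly down, which gives a turn of about 1.2 rad. The column is on the far (+x) side. Next I'll check obstacle extents for the approach.

```bash
python3 - <<'E'
from h import *
T=dict(np.load("pics/top0.npz"));S=dict(np.load("pics/side0.npz"))
P=pts(T); Q=P[100:290,250:].reshape(-1,3)
for zl in(.06,.11,.16,.22,.3):
    m=(Q[:,2]>zl)&(Q[:,1]<-.2)&(Q[:,0]>.2); 
    if m.any(): print("machine z>",zl,m.sum(),np.nanmin(Q[m],0).round(3),np.nanmax(Q[m],0).round(3))
# objects near screw
A=pts(T).reshape(-1,3);B=pts(S).reshape(-1,3);Q=np.vstack([A,B])
c=np.array([.535,-.128]);r=np.hypot(*(Q[:,:2]-c).T)
for zl in(.098,.105,.16):
    m=(Q[:,2]>zl)&(r>.03)&(r<.16); print(zl,m.sum(), Q[m].round(3)[::max(1,m.sum()//8)].tolist())
# head top rim: mask of head points -> enclosing circle by ray at z=.150
for n,f in(("top",T),("side",S)):
    p=pts(f); rr=np.hypot(p[...,0]-c[0],p[...,1]-c[1])
    m=((p[...,2]>.145)&(p[...,2]<.156)&(rr<.03)).astype(np.uint8)
    k=cv2.findContours(m,0,1)[0]; k=max(k,key=cv2.contourArea)
    e=cv2.fitEllipse(k) ; print(n,e, ray(f,*e[0],.150).round(4))
# clamp base yaw: dark points z .008-.016 
m=(A[:,2]>.006)&(A[:,2]<.018)&(np.hypot(A[:,0]-.56,A[:,1]+.13)<.09)
print("base rect",cv2.minAreaRect(A[m,:2].astype(np.float32)))
m=(A[:,2]>.082)&(A[:,2]<.1)&(np.hypot(A[:,0]-.56,A[:,1]+.13)<.09)
print("arm rect",cv2.minAreaRect(A[m,:2].astype(np.float32)))
E
```

```text
machine z> 0.06 9615 [ 0.409 -0.58   0.06 ] [ 0.821 -0.2    0.293]
machine z> 0.11 7044 [ 0.415 -0.554  0.11 ] [ 0.704 -0.451  0.293]
machine z> 0.16 5248 [ 0.441 -0.526  0.16 ] [ 0.7   -0.451  0.293]
machine z> 0.22 2474 [ 0.465 -0.495  0.22 ] [ 0.69  -0.46   0.293]
0.098 0 []
0.105 0 []
0.16 0 []
top ((366.641845703125, 210.2951202392578), (14.302251815795898, 14.907573699951172), 111.43950653076172) [ 0.5336 -0.1289  0.15  ]
side ((304.9600524902344, 140.70460510253906), (7.822752952575684, 12.889298439025879), 90.94672393798828) [ 0.535  -0.1242  0.15  ]
base rect ((0.5602179169654846, -0.1302090883255005), (0.1698862612247467, 0.16483648121356964), 78.9828109741211)
arm rect ((0.5542114973068237, -0.1341162919998169), (0.045409537851810455, 0.08447539061307907), 80.83380889892578)
```

Call:
jog_arm --targets '[{"dx":-27,"dy":29,"dz":0,"gripper":0},{"dx":-54,"dy":58,"dz":0,"gripper":0},{"dx":-81,"dy":87,"dz":0,"gripper":0},{"dx":-108,"dy":116,"dz":0,"gripper":0},{"dx":-135,"dy":146,"dz":0,"gripper":0},{"dx":-162,"dy":176,"dz":0,"gripper":0},{"dx":-188,"dy":205,"dz":0,"gripper":0},{"dx":-212,"dy":234,"dz":0,"gripper":0}]'

```text
invalid input at $.targets[0]: expected keys dx, dy, dz, rx, ry, rz, gripper
```

Call:
jog_arm --targets '[{"dx":-27,"dy":29,"dz":0,"rx":0,"ry":0,"rz":-0.1,"gripper":0},{"dx":-54,"dy":58,"dz":0,"rx":0,"ry":0,"rz":-0.2,"gripper":0},{"dx":-81,"dy":87,"dz":0,"rx":0,"ry":0,"rz":-0.3,"gripper":0},{"dx":-108,"dy":116,"dz":0,"rx":0,"ry":0,"rz":-0.4,"gripper":0},{"dx":-135,"dy":146,"dz":0,"rx":0,"ry":0,"rz":-0.5,"gripper":0},{"dx":-162,"dy":176,"dz":0,"rx":0,"ry":0,"rz":-0.6,"gripper":0},{"dx":-188,"dy":205,"dz":0,"rx":0,"ry":0,"rz":-0.7,"gripper":0},{"dx":-212,"dy":234,"dz":0,"rx":0,"ry":0,"rz":-0.8,"gripper":0}]'

```text
t: 0.77
eef_pos: [0.3605, -0.329, 0.2484]
ee_rot: [3.141, 0.0, -1.957]
force: [1.1, -0.2, 0.1]
width: 0.0877
gripper_force: 0.0
```

Call:
jog_arm --targets '[{"dx":-36,"dy":-12,"dz":0,"rx":0,"ry":0,"rz":0,"gripper":0},{"dx":-72,"dy":-24,"dz":0,"rx":0,"ry":0,"rz":0,"gripper":0},{"dx":-109,"dy":-36,"dz":0,"rx":0,"ry":0,"rz":0,"gripper":0},{"dx":-146,"dy":-49,"dz":0,"rx":0,"ry":0,"rz":0,"gripper":0},{"dx":-183,"dy":-61,"dz":5,"rx":0,"ry":0,"rz":0,"gripper":0},{"dx":-220,"dy":-73,"dz":15,"rx":0,"ry":0,"rz":0,"gripper":0},{"dx":-253,"dy":-84.5,"dz":25,"rx":0,"ry":0,"rz":0,"gripper":0},{"dx":-253,"dy":-84.5,"dz":29,"rx":0,"ry":0,"rz":0,"gripper":0}]'

```text
t: 1.43
eef_pos: [0.5377, -0.1254, 0.2177]
ee_rot: [3.141, -0.0, -1.958]
force: [-0.1, 0.5, 0.1]
width: 0.0877
gripper_force: 0.0
```

```bash
python3 - <<'E'
from h import *
from station import arm
s=arm.get_state(); print(np.round(s["q"],3),s["eef_pos"],s["ee_rot"])
o=[]
for n,b in(("side",(80,210,240,370)),("top",(130,270,300,440))):
    f=arm.grab_frame(n); np.savez(f"pics/{n}1.npz",**f)
    o.append(cv2.resize(f["frame"][b[0]:b[1],b[2]:b[3]],(400,400),interpolation=cv2.INTER_CUBIC))
cv2.imwrite("pics/near1.png",cv2.cvtColor(np.hstack(o),cv2.COLOR_RGB2BGR))
E
```

```text
[ 0.125  0.181 -0.305 -0.    -1.085 -0.513] [ 0.53772212 -0.12543869  0.21768299] [ 3.14055741e+00 -1.72759706e-04 -1.95843906e+00]
```

View pics/near1.png

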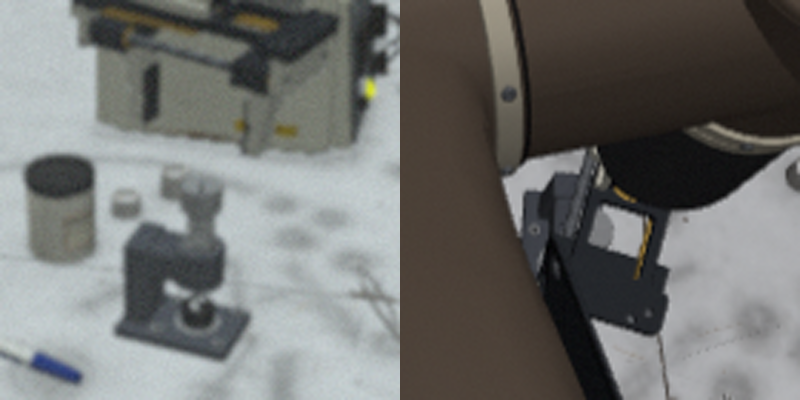

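The side crop shows the open fingers above the proud head, at about (200,185) in the crop. The head is visible between the jaws in the top crop. Descending now.

Call:
jog_arm --targets '[{"dx":0,"dy":0,"dz":0,"rx":0,"ry":0,"rz":0,"gripper":0},{"dx":0,"dy":0,"dz":10,"rx":0,"ry":0,"rz":0,"gripper":0},{"dx":0,"dy":0,"dz":25,"rx":0,"ry":0,"rz":0,"gripper":0},{"dx":0,"dy":0,"dz":40,"rx":0,"ry":0,"rz":0,"gripper":0},{"dx":0,"dy":0,"dz":55,"rx":0,"ry":0,"rz":0,"gripper":0},{"dx":0,"dy":0,"dz":68,"rx":0,"ry":0,"rz":0,"gripper":0},{"dx":0,"dy":0,"dz":77,"rx":0,"ry":0,"rz":0,"gripper":0},{"dx":0,"dy":0,"dz":77,"rx":0,"ry":0,"rz":0,"gripper":0}]'

```text
t: 2.2
eef_pos: [0.5333, -0.13, 0.1407]
ee_rot: [3.139, -0.001, -1.964]
force: [-0.3, 0.3, -0.4]
width: 0.0874
gripper_force: 0.0
```

```bash
python3 - <<'E'
from h import *
from station import arm
f=arm.grab_frame("side")
s=arm.get_state(); print(np.round(s["q"],3),s["eef_pos"],s["force"],s["ee_rot"])
cv2.imwrite("pics/near2.png",cv2.cvtColor(cv2.resize(f["frame"][90:200,240:370],(780,600),interpolation=cv2.INTER_CUBIC)[:600],cv2.COLOR_RGB2BGR))
E
```

```text
[ 0.118  0.25  -0.408 -0.    -0.914 -0.51 ] [ 0.5340442  -0.13000755  0.14195179] [0.18496072 1.14900607 0.73496135] [ 3.14030677e+00 -7.08169654e-04 -1.96294634e+00]
```

View pics/near2.png

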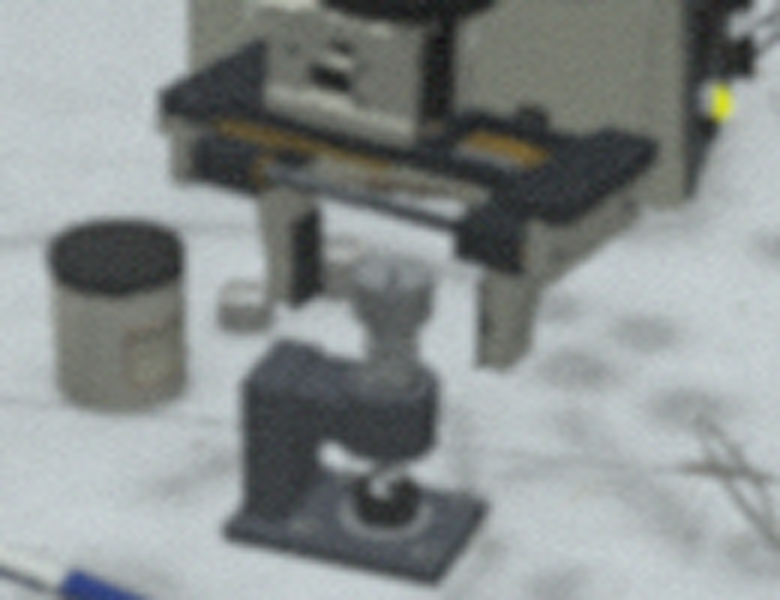

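The fingers straddle the head, at about (290,240) and (505,300) in the crop, with the head at (392,300). Closing softly to check centring.

Call:
jog_arm --targets '[{"dx":0,"dy":0,"dz":0,"rx":0,"ry":0,"rz":0,"gripper":0.8},{"dx":0,"dy":0,"dz":0,"rx":0,"ry":0,"rz":0,"gripper":0.8},{"dx":0,"dy":0,"dz":0,"rx":0,"ry":0,"rz":0,"gripper":0.8},{"dx":0,"dy":0,"dz":0,"rx":0,"ry":0,"rz":0,"gripper":0.8},{"dx":0,"dy":0,"dz":0,"rx":0,"ry":0,"rz":0,"gripper":0.8},{"dx":0,"dy":0,"dz":0,"rx":0,"ry":0,"rz":0,"gripper":0.8},{"dx":0,"dy":0,"dz":0,"rx":0,"ry":0,"rz":0,"gripper":0.8},{"dx":0,"dy":0,"dz":0,"rx":0,"ry":0,"rz":0,"gripper":0.8}]' --force 8

```text
t: 2.92
eef_pos: [0.5349, -0.1292, 0.1426]
ee_rot: [-3.142, 0.0, -1.962]
force: [0.4, -0.9, 0.6]
width: 0.04
gripper_force: 0.0
```

Call:
jog_arm --targets '[{"dx":0,"dy":0,"dz":0,"rx":0,"ry":0,"rz":0,"gripper":0.8},{"dx":0,"dy":0,"dz":0,"rx":0,"ry":0,"rz":0,"gripper":0.8},{"dx":0,"dy":0,"dz":0,"rx":0,"ry":0,"rz":0,"gripper":0.8},{"dx":0,"dy":0,"dz":0,"rx":0,"ry":0,"rz":0,"gripper":0.8},{"dx":0,"dy":0,"dz":0,"rx":0,"ry":0,"rz":0,"gripper":0.8},{"dx":0,"dy":0,"dz":0,"rx":0,"ry":0,"rz":0,"gripper":0.8},{"dx":0,"dy":0,"dz":0,"rx":0,"ry":0,"rz":0,"gripper":0.8},{"dx":0,"dy":0,"dz":0,"rx":0,"ry":0,"rz":0,"gripper":0.8}]' --force 8

```text
t: 3.58
eef_pos: [0.5357, -0.1294, 0.1428]
ee_rot: [-3.14, 0.0, -1.962]
force: [5.5, -2.9, -1.6]
width: 0.0336
gripper_force: 8.0
```

```bash
cat > st.py <<'E'
from station import arm
import numpy as np
s=arm.get_state()
for k in("t","q","eef_pos","ee_rot","force","moment","width","gripper_force"): print(k,np.round(s[k],4))
E
python3 st.py
```

```text
t 3.5833
q [ 1.187e-01  2.499e-01 -4.066e-01  6.000e-04 -9.130e-01 -5.099e-01]
eef_pos [ 0.5357 -0.1294  0.1428]
ee_rot [-3.1402e+00  3.0000e-04 -1.9616e+00]
force [ 5.5424 -2.8848 -1.6145]
moment [-1.0661 -1.4491  0.0508]
width 0.0336
gripper_force 7.9999
```

Call:
jog_arm --targets '[{"dx":0,"dy":-0.7,"dz":0,"rx":0,"ry":0,"rz":0,"gripper":0.8},{"dx":0,"dy":-1.4,"dz":0,"rx":0,"ry":0,"rz":0,"gripper":0.8},{"dx":0,"dy":-1.4,"dz":0,"rx":0,"ry":0,"rz":0,"gripper":0.8},{"dx":0,"dy":-1.4,"dz":0,"rx":0,"ry":0,"rz":0,"gripper":0.8},{"dx":0,"dy":-1.4,"dz":0,"rx":0,"ry":0,"rz":0,"gripper":0.8},{"dx":0,"dy":-1.4,"dz":0,"rx":0,"ry":0,"rz":0,"gripper":0.8},{"dx":0,"dy":-1.4,"dz":0,"rx":0,"ry":0,"rz":0,"gripper":0.8},{"dx":0,"dy":-1.4,"dz":0,"rx":0,"ry":0,"rz":0,"gripper":0.8}]' --force 8

```text
t: 4.25
eef_pos: [0.5358, -0.1296, 0.1424]
ee_rot: [3.141, -0.0, -1.962]
force: [-2.8, 3.5, 3.3]
width: 0.034
gripper_force: 8.0
```

```bash
python3 st.py
```

```text
t 4.25
q [ 1.178e-01  2.517e-01 -4.046e-01 -5.000e-04 -9.152e-01 -5.086e-01]
eef_pos [ 0.5358 -0.1296  0.1424]
ee_rot [ 3.1408 -0.     -1.9618]
force [-2.8299  3.4902  3.2523]
moment [ 1.4577  0.9274 -0.025 ]
width 0.034
gripper_force 8.0001
```

Call:
jog_arm --targets '[{"dx":0,"dy":0.5,"dz":0,"rx":0,"ry":0,"rz":0,"gripper":0.8},{"dx":0,"dy":0.5,"dz":0,"rx":0,"ry":0,"rz":0,"gripper":0.8},{"dx":0,"dy":0.5,"dz":0,"rx":0,"ry":0,"rz":-0.1,"gripper":0.8},{"dx":0,"dy":0.5,"dz":0,"rx":0,"ry":0,"rz":-0.2,"gripper":0.8},{"dx":0,"dy":0.5,"dz":0,"rx":0,"ry":0,"rz":-0.3,"gripper":0.8},{"dx":0,"dy":0.5,"dz":0,"rx":0,"ry":0,"rz":-0.4,"gripper":0.8},{"dx":0,"dy":0.5,"dz":0,"rx":0,"ry":0,"rz":-0.5,"gripper":0.8},{"dx":0,"dy":0.5,"dz":0,"rx":0,"ry":0,"rz":-0.5,"gripper":0.8}]' --force 16

```text
t: 4.92
eef_pos: [0.5352, -0.1295, 0.1424]
ee_rot: [3.141, 0.0, -1.457]
force: [-2.7, 3.2, 2.8]
width: 0.0334
gripper_force: 16.0
```

```bash
python3 st.py
```

```text
t 4.9167
q [ 1.182e-01  2.511e-01 -4.057e-01 -4.000e-04 -9.150e-01 -4.400e-03]
eef_pos [ 0.5352 -0.1295  0.1424]
ee_rot [ 3.1406e+00  3.0000e-04 -1.4573e+00]
force [-2.7359  3.2054  2.7823]
moment [ 1.5538  1.1968 -0.003 ]
width 0.0334
gripper_force 15.9984
```

Call:
jog_arm --targets '[{"dx":0,"dy":0,"dz":0,"rx":0,"ry":0,"rz":-0.1,"gripper":0.8},{"dx":0,"dy":0,"dz":0.3,"rx":0,"ry":0,"rz":-0.2,"gripper":0.8},{"dx":0,"dy":0,"dz":0.5,"rx":0,"ry":0,"rz":-0.3,"gripper":0.8},{"dx":0,"dy":0,"dz":0.5,"rx":0,"ry":0,"rz":-0.35,"gripper":0.8},{"dx":0,"dy":0,"dz":0.5,"rx":0,"ry":0,"rz":-0.4,"gripper":0.8},{"dx":0,"dy":0,"dz":0.5,"rx":0,"ry":0,"rz":-0.4,"gripper":0.8},{"dx":0,"dy":0,"dz":0.5,"rx":0,"ry":0,"rz":-0.4,"gripper":0.8},{"dx":0,"dy":0,"dz":0.5,"rx":0,"ry":0,"rz":-0.4,"gripper":0.8}]' --force 16

```text
t: 5.58
eef_pos: [0.5349, -0.1297, 0.1422]
ee_rot: [3.14, 0.001, -1.065]
force: [-5.9, 4.1, 5.8]
width: 0.0338
gripper_force: 16.0
```

```bash
python3 st.py; python3 - <<'E'
from h import *
from station import arm
f=arm.grab_frame("side")
cv2.imwrite("pics/near3.png",cv2.cvtColor(cv2.resize(f["frame"][125:155,285:325],(800,600),interpolation=cv2.INTER_CUBIC),cv2.COLOR_RGB2BGR))
E
```

```text
t 5.5833
q [ 1.180e-01  2.510e-01 -4.063e-01 -2.000e-04 -9.149e-01  3.880e-01]
eef_pos [ 0.5349 -0.1297  0.1422]
ee_rot [ 3.1403e+00  7.0000e-04 -1.0648e+00]
force [-5.906   4.0674  5.797 ]
moment [ 1.4522  1.9677 -0.0198]
width 0.0338
gripper_force 16.0005
```

View pics/near3.png

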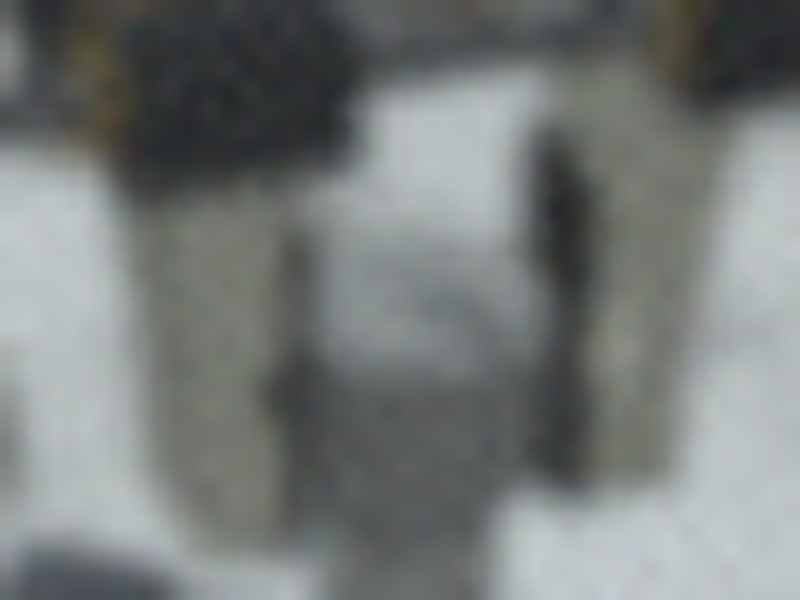

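The head is firmly held between the pads. The groove runs from about (425,300) to (500,350) in the crop, so roughly 0.3–0.5 rad of backward turn remains. I'll continue with a light press.

Call:
jog_arm --targets '[{"dx":-0.7,"dy":0.3,"dz":0.1,"rx":0,"ry":0,"rz":-0.05,"gripper":0.8},{"dx":-0.7,"dy":0.3,"dz":0.2,"rx":0,"ry":0,"rz":-0.1,"gripper":0.8},{"dx":-0.7,"dy":0.3,"dz":0.2,"rx":0,"ry":0,"rz":-0.15,"gripper":0.8},{"dx":-0.7,"dy":0.3,"dz":0.2,"rx":0,"ry":0,"rz":-0.2,"gripper":0.8},{"dx":-0.7,"dy":0.3,"dz":0.2,"rx":0,"ry":0,"rz":-0.2,"gripper":0.8},{"dx":-0.7,"dy":0.3,"dz":0.2,"rx":0,"ry":0,"rz":-0.2,"gripper":0.8},{"dx":-0.7,"dy":0.3,"dz":0.2,"rx":0,"ry":0,"rz":-0.2,"gripper":0.8},{"dx":-0.7,"dy":0.3,"dz":0.2,"rx":0,"ry":0,"rz":-0.2,"gripper":0.8}]' --force 16

```text
t: 6.3
eef_pos: [0.5347, -0.1296, 0.1416]
ee_rot: [3.14, 0.0, -0.864]
force: [-1.4, -2.6, -2.2]
width: 0.0335
gripper_force: 16.0
```

Call:
jog_arm --targets '[{"dx":0,"dy":0,"dz":0.5,"rx":0,"ry":0,"rz":0,"gripper":0.8},{"dx":0,"dy":0,"dz":1.0,"rx":0,"ry":0,"rz":0,"gripper":0.8},{"dx":0,"dy":0,"dz":1.5,"rx":0,"ry":0,"rz":0,"gripper":0.8},{"dx":0,"dy":0,"dz":1.5,"rx":0,"ry":0,"rz":0,"gripper":0.8},{"dx":0,"dy":0,"dz":1.5,"rx":0,"ry":0,"rz":0,"gripper":0.8},{"dx":0,"dy":0,"dz":1.5,"rx":0,"ry":0,"rz":0,"gripper":0.8},{"dx":0,"dy":0,"dz":1.5,"rx":0,"ry":0,"rz":0,"gripper":0.8},{"dx":0,"dy":0,"dz":1.5,"rx":0,"ry":0,"rz":0,"gripper":0.8}]' --force 16

```text
t: 6.97
eef_pos: [0.5347, -0.1296, 0.1402]
ee_rot: [3.14, 0.0, -0.863]
force: [-3.0, -5.5, -2.6]
width: 0.0336
gripper_force: 16.0
```

Resistance vanished and the screw goes down with the fingers, so it is in the thread entry. I'll centre it and lower the full 7 mm.

Call:
jog_arm --targets '[{"dx":0.2,"dy":0.5,"dz":0,"rx":0,"ry":0,"rz":-0.05,"gripper":0.8},{"dx":0.2,"dy":0.5,"dz":1,"rx":0,"ry":0,"rz":-0.1,"gripper":0.8},{"dx":0.2,"dy":0.5,"dz":2,"rx":0,"ry":0,"rz":-0.1,"gripper":0.8},{"dx":0.2,"dy":0.5,"dz":3,"rx":0,"ry":0,"rz":-0.1,"gripper":0.8},{"dx":0.2,"dy":0.5,"dz":4,"rx":0,"ry":0,"rz":-0.1,"gripper":0.8},{"dx":0.2,"dy":0.5,"dz":5,"rx":0,"ry":0,"rz":-0.1,"gripper":0.8},{"dx":0.2,"dy":0.5,"dz":5.5,"rx":0,"ry":0,"rz":-0.1,"gripper":0.8},{"dx":0.2,"dy":0.5,"dz":5.5,"rx":0,"ry":0,"rz":-0.1,"gripper":0.8}]' --force 16

```text
t: 7.63
eef_pos: [0.5346, -0.1297, 0.1353]
ee_rot: [3.141, 0.0, -0.763]
force: [-5.8, -3.0, 4.9]
width: 0.0335
gripper_force: 16.0
```

```bash
python3 st.py; python3 - <<'E'
from h import *
from station import arm
f=arm.grab_frame("side")
P=pts(f)[120:160,280:330].reshape(-1,3); m=(np.hypot(P[:,0]-.5347,P[:,1]+.1296)<.012)&(P[:,2]>.12)&(P[:,2]<.16)
print("head top z",np.percentile(P[m,2],[50,75,90]))
E
```

```text
t 7.6333
q [ 1.182e-01  2.578e-01 -4.158e-01  3.000e-04 -8.976e-01  6.898e-01]
eef_pos [ 0.5346 -0.1297  0.1353]
ee_rot [ 3.1411e+00  1.0000e-04 -7.6260e-01]
force [-5.8357 -2.9991  4.8571]
moment [-0.8494  2.106  -0.0079]
width 0.0335
gripper_force 16.0004
head top z [0.14312474 0.14356841 0.1443695 ]
```

Call:
jog_arm --targets '[{"dx":-0.2,"dy":0.5,"dz":-0.2,"rx":0,"ry":0,"rz":0.1,"gripper":0.8},{"dx":-0.2,"dy":0.5,"dz":-0.1,"rx":0,"ry":0,"rz":0.2,"gripper":0.8},{"dx":-0.2,"dy":0.5,"dz":0.0,"rx":0,"ry":0,"rz":0.3,"gripper":0.8},{"dx":-0.2,"dy":0.5,"dz":0.1,"rx":0,"ry":0,"rz":0.4,"gripper":0.8},{"dx":-0.2,"dy":0.5,"dz":0.2,"rx":0,"ry":0,"rz":0.5,"gripper":0.8},{"dx":-0.2,"dy":0.5,"dz":0.3,"rx":0,"ry":0,"rz":0.6,"gripper":0.8},{"dx":-0.2,"dy":0.5,"dz":0.4,"rx":0,"ry":0,"rz":0.7,"gripper":0.8},{"dx":-0.2,"dy":0.5,"dz":0.5,"rx":0,"ry":0,"rz":0.8,"gripper":0.8}]' --force 20

```text
t: 8.35
eef_pos: [0.5353, -0.1294, 0.1347]
ee_rot: [-3.14, 0.0, -1.567]
force: [-0.5, -0.7, -0.5]
width: 0.0336
gripper_force: 20.0
```

```bash
python3 st.py
```

```text
t 8.35
q [ 1.184e-01  2.583e-01 -4.166e-01 -2.000e-04 -8.940e-01 -1.147e-01]
eef_pos [ 0.5353 -0.1294  0.1347]
ee_rot [-3.1397e+00  4.0000e-04 -1.5672e+00]
force [-0.5459 -0.6608 -0.5186]
moment [-0.1894  0.4053  0.0573]
width 0.0336
gripper_force 19.9946
```

Call:
jog_arm --targets '[{"dx":0,"dy":0,"dz":0.1,"rx":0,"ry":0,"rz":0.1,"gripper":0.8},{"dx":0,"dy":0,"dz":0.2,"rx":0,"ry":0,"rz":0.2,"gripper":0.8},{"dx":0,"dy":0,"dz":0.3,"rx":0,"ry":0,"rz":0.3,"gripper":0.8},{"dx":0,"dy":0,"dz":0.5,"rx":0,"ry":0,"rz":0.4,"gripper":0.8},{"dx":0,"dy":0,"dz":0.6,"rx":0,"ry":0,"rz":0.5,"gripper":0.8},{"dx":0,"dy":0,"dz":0.7,"rx":0,"ry":0,"rz":0.6,"gripper":0.8},{"dx":0,"dy":0,"dz":0.8,"rx":0,"ry":0,"rz":0.7,"gripper":0.8},{"dx":0,"dy":0,"dz":0.9,"rx":0,"ry":0,"rz":0.8,"gripper":0.8}]' --force 20

```text
t: 9.02
eef_pos: [0.5361, -0.1297, 0.1341]
ee_rot: [-3.139, 0.002, -2.367]
force: [1.0, -3.7, -1.8]
width: 0.0336
gripper_force: 20.0
```

Call:
jog_arm --targets '[{"dx":0,"dy":0,"dz":0.1,"rx":0,"ry":0,"rz":0.1,"gripper":0.8},{"dx":0,"dy":0,"dz":0.2,"rx":0,"ry":0,"rz":0.2,"gripper":0.8},{"dx":0,"dy":0,"dz":0.3,"rx":0,"ry":0,"rz":0.3,"gripper":0.8},{"dx":0,"dy":0,"dz":0.5,"rx":0,"ry":0,"rz":0.4,"gripper":0.8},{"dx":0,"dy":0,"dz":0.6,"rx":0,"ry":0,"rz":0.5,"gripper":0.8},{"dx":0,"dy":0,"dz":0.7,"rx":0,"ry":0,"rz":0.6,"gripper":0.8},{"dx":0,"dy":0,"dz":0.8,"rx":0,"ry":0,"rz":0.7,"gripper":0.8},{"dx":0,"dy":0,"dz":0.9,"rx":0,"ry":0,"rz":0.8,"gripper":0.8}]' --force 20

```text
t: 9.68
eef_pos: [0.5363, -0.1304, 0.1334]
ee_rot: [-3.141, 0.004, 3.116]
force: [2.3, -7.3, -1.9]
width: 0.0333
gripper_force: 20.0
```

```bash
python3 st.py
```

```text
t 9.6833
q [ 0.1174  0.2605 -0.4179  0.0019 -0.8888 -1.7147]
eef_pos [ 0.5363 -0.1304  0.1334]
ee_rot [-3.1407  0.0037  3.1163]
force [ 2.3297 -7.2566 -1.869 ]
moment [-2.7127e+00 -7.3390e-01 -1.4000e-03]
width 0.0333
gripper_force 19.9944
```

Call:
jog_arm --targets '[{"dx":-0.2,"dy":-0.6,"dz":0.3,"rx":0,"ry":0,"rz":0.1,"gripper":0.8},{"dx":-0.2,"dy":-0.6,"dz":0.5,"rx":0,"ry":0,"rz":0.2,"gripper":0.8},{"dx":-0.2,"dy":-0.6,"dz":0.7,"rx":0,"ry":0,"rz":0.3,"gripper":0.8},{"dx":-0.2,"dy":-0.6,"dz":0.9,"rx":0,"ry":0,"rz":0.4,"gripper":0.8},{"dx":-0.2,"dy":-0.6,"dz":1.0,"rx":0,"ry":0,"rz":0.5,"gripper":0.8},{"dx":-0.2,"dy":-0.6,"dz":1.1,"rx":0,"ry":0,"rz":0.6,"gripper":0.8},{"dx":-0.2,"dy":-0.6,"dz":1.2,"rx":0,"ry":0,"rz":0.7,"gripper":0.8},{"dx":-0.2,"dy":-0.6,"dz":1.3,"rx":0,"ry":0,"rz":0.8,"gripper":0.8}]' --force 20

```text
t: 10.35
eef_pos: [0.536, -0.1311, 0.1321]
ee_rot: [3.14, 0.003, 2.316]
force: [0.5, -6.0, -0.6]
width: 0.0335
gripper_force: 20.0
```

```bash
python3 st.py;  python3 - <<'E'
from h import *
from station import arm
f=arm.grab_frame("side")
cv2.imwrite("pics/near4.png",cv2.cvtColor(cv2.resize(f["frame"][125:155,285:325],(800,600),interpolation=cv2.INTER_CUBIC),cv2.COLOR_RGB2BGR))
P=pts(f)[120:160,280:330].reshape(-1,3); m=(np.hypot(P[:,0]-.5347,P[:,1]+.1296)<.012)&(P[:,2]>.12)&(P[:,2]<.16)
print("head top z",np.percentile(P[m,2],[50,75,90]))
E
```

```text
t 10.35
q [ 1.1610e-01  2.6230e-01 -4.1910e-01  2.0000e-03 -8.8680e-01 -2.5135e+00]
eef_pos [ 0.536  -0.1311  0.1321]
ee_rot [3.1404e+00 2.8000e-03 2.3163e+00]
force [ 0.5382 -6.0368 -0.5503]
moment [-2.8547 -0.0549  0.0872]
width 0.0335
gripper_force 19.9947
head top z [0.14029704 0.14093817 0.14154897]
```

View pics/near4.png

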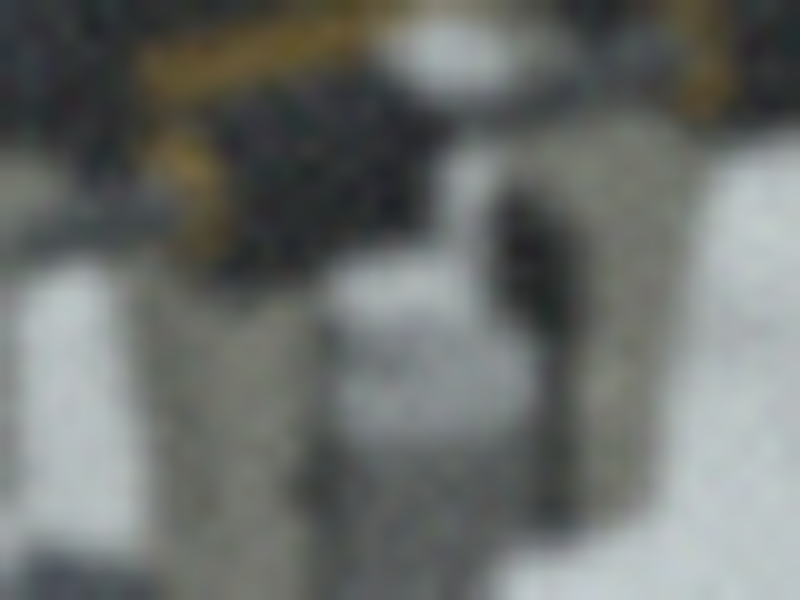

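The head top has dropped about 3 mm after half a turn, and the groove now points the other way, to about (370,370) in the crop. So the screw is following without slip. I'll release, wind back and regrip.

Call:
jog_arm --targets '[{"dx":0,"dy":0,"dz":0,"rx":0,"ry":0,"rz":0,"gripper":0.4},{"dx":0,"dy":0,"dz":0,"rx":0,"ry":0,"rz":0,"gripper":0.4},{"dx":0,"dy":0,"dz":0,"rx":0,"ry":0,"rz":0,"gripper":0.4},{"dx":0.3,"dy":-0.5,"dz":0,"rx":0,"ry":0,"rz":0,"gripper":0.4},{"dx":0.3,"dy":-0.5,"dz":0,"rx":0,"ry":0,"rz":0,"gripper":0.4},{"dx":0.3,"dy":-0.5,"dz":0,"rx":0,"ry":0,"rz":0,"gripper":0.4},{"dx":0.3,"dy":-0.5,"dz":0,"rx":0,"ry":0,"rz":0,"gripper":0.4},{"dx":0.3,"dy":-0.5,"dz":0,"rx":0,"ry":0,"rz":0,"gripper":0.4}]'

```text
t: 11.07
eef_pos: [0.5341, -0.1305, 0.1313]
ee_rot: [3.141, 0.0, 2.321]
force: [0.2, 0.3, -0.3]
width: 0.0523
gripper_force: 0.0
```

```bash
python3 st.py
```

```text
t 11.0667
q [ 1.1670e-01  2.6160e-01 -4.2140e-01 -1.0000e-04 -8.8760e-01 -2.5076e+00]
eef_pos [ 0.5341 -0.1305  0.1313]
ee_rot [3.1415 0.     2.3215]
force [ 0.1726  0.3098 -0.2634]
moment [-0.0928  0.017  -0.0032]
width 0.0523
gripper_force 0.0
```

Call:
jog_arm --targets '[{"dx":-0.7,"dy":1,"dz":0,"rx":0,"ry":0,"rz":-0.12,"gripper":0.4},{"dx":-0.7,"dy":1,"dz":0,"rx":0,"ry":0,"rz":-0.24,"gripper":0.4},{"dx":-0.7,"dy":1,"dz":0,"rx":0,"ry":0,"rz":-0.36,"gripper":0.4},{"dx":-0.7,"dy":1,"dz":0,"rx":0,"ry":0,"rz":-0.48,"gripper":0.4},{"dx":-0.7,"dy":1,"dz":0,"rx":0,"ry":0,"rz":-0.6,"gripper":0.4},{"dx":-0.7,"dy":1,"dz":0,"rx":0,"ry":0,"rz":-0.72,"gripper":0.4},{"dx":-0.7,"dy":1,"dz":0,"rx":0,"ry":0,"rz":-0.84,"gripper":0.4},{"dx":-0.7,"dy":1,"dz":0,"rx":0,"ry":0,"rz":-0.96,"gripper":0.4}]'

```text
t: 11.73
eef_pos: [0.5352, -0.1304, 0.1312]
ee_rot: [3.142, 0.0, -2.996]
force: [0.0, -0.3, -0.3]
width: 0.0528
gripper_force: 0.0
```

Call:
jog_arm --targets '[{"dx":0,"dy":0,"dz":0,"rx":0,"ry":0,"rz":-0.12,"gripper":0.4},{"dx":0,"dy":0,"dz":0,"rx":0,"ry":0,"rz":-0.24,"gripper":0.4},{"dx":0,"dy":0,"dz":0,"rx":0,"ry":0,"rz":-0.36,"gripper":0.4},{"dx":0,"dy":0,"dz":0,"rx":0,"ry":0,"rz":-0.48,"gripper":0.4},{"dx":0,"dy":0,"dz":0,"rx":0,"ry":0,"rz":-0.6,"gripper":0.4},{"dx":0,"dy":0,"dz":0,"rx":0,"ry":0,"rz":-0.72,"gripper":0.4},{"dx":0,"dy":0,"dz":0,"rx":0,"ry":0,"rz":-0.84,"gripper":0.4},{"dx":0,"dy":0,"dz":0,"rx":0,"ry":0,"rz":-0.96,"gripper":0.4}]'

```text
t: 12.4
eef_pos: [0.5352, -0.1304, 0.1313]
ee_rot: [-3.142, 0.0, -2.036]
force: [0.1, -0.8, -0.0]
width: 0.0521
gripper_force: 0.0
```

Call:
jog_arm --targets '[{"dx":0,"dy":0,"dz":0,"rx":0,"ry":0,"rz":-0.12,"gripper":0.4},{"dx":0,"dy":0,"dz":0,"rx":0,"ry":0,"rz":-0.24,"gripper":0.4},{"dx":0,"dy":0,"dz":0,"rx":0,"ry":0,"rz":-0.36,"gripper":0.4},{"dx":0,"dy":0,"dz":0,"rx":0,"ry":0,"rz":-0.48,"gripper":0.4},{"dx":0,"dy":0,"dz":0,"rx":0,"ry":0,"rz":-0.6,"gripper":0.4},{"dx":0,"dy":0,"dz":0,"rx":0,"ry":0,"rz":-0.72,"gripper":0.4},{"dx":0,"dy":0,"dz":0,"rx":0,"ry":0,"rz":-0.84,"gripper":0.4},{"dx":0,"dy":0,"dz":0,"rx":0,"ry":0,"rz":-0.96,"gripper":0.4}]'

```text
t: 13.07
eef_pos: [0.5352, -0.1304, 0.1312]
ee_rot: [-3.142, 0.0, -1.076]
force: [0.5, 0.1, 0.2]
width: 0.0525
gripper_force: 0.0
```

```bash
python3 st.py
```

```text
t 13.0667
q [ 0.1166  0.2634 -0.419  -0.     -0.8884  0.3783]
eef_pos [ 0.5352 -0.1304  0.1312]
ee_rot [-3.1416  0.     -1.0758]
force [0.5148 0.1041 0.1585]
moment [-0.0041  0.1262  0.0569]
width 0.0525
gripper_force 0.0
```

Call:
jog_arm --targets '[{"dx":0,"dy":0,"dz":0,"rx":0,"ry":0,"rz":0,"gripper":0.8},{"dx":0,"dy":0,"dz":0,"rx":0,"ry":0,"rz":0,"gripper":0.8},{"dx":0,"dy":0,"dz":0,"rx":0,"ry":0,"rz":0,"gripper":0.8},{"dx":0,"dy":0,"dz":0,"rx":0,"ry":0,"rz":0,"gripper":0.8},{"dx":0,"dy":0,"dz":0,"rx":0,"ry":0,"rz":0,"gripper":0.8},{"dx":0,"dy":0,"dz":0,"rx":0,"ry":0,"rz":0,"gripper":0.8},{"dx":0,"dy":0,"dz":0,"rx":0,"ry":0,"rz":0,"gripper":0.8},{"dx":0,"dy":0,"dz":0,"rx":0,"ry":0,"rz":0,"gripper":0.8}]' --force 20

```text
t: 13.73
eef_pos: [0.5352, -0.1304, 0.1313]
ee_rot: [-3.142, 0.0, -1.082]
force: [0.5, 0.3, -0.5]
width: 0.0334
gripper_force: 20.0
```

```bash
python3 st.py
```

```text
t 13.7333
q [ 0.1166  0.2634 -0.419  -0.     -0.8884  0.3719]
eef_pos [ 0.5352 -0.1304  0.1313]
ee_rot [-3.1415  0.     -1.0823]
force [ 0.4539  0.2778 -0.5066]
moment [ 0.0782  0.0242 -0.0138]
width 0.0334
gripper_force 20.0001
```

Perfectly centred. Turning forward 3.1 rad, sinking about 1.1 mm per rad.

Call:
jog_arm --targets '[{"dx":0,"dy":0,"dz":0.1,"rx":0,"ry":0,"rz":0.1,"gripper":0.8},{"dx":0,"dy":0,"dz":0.2,"rx":0,"ry":0,"rz":0.2,"gripper":0.8},{"dx":0,"dy":0,"dz":0.3,"rx":0,"ry":0,"rz":0.3,"gripper":0.8},{"dx":0,"dy":0,"dz":0.5,"rx":0,"ry":0,"rz":0.4,"gripper":0.8},{"dx":0,"dy":0,"dz":0.6,"rx":0,"ry":0,"rz":0.5,"gripper":0.8},{"dx":0,"dy":0,"dz":0.7,"rx":0,"ry":0,"rz":0.6,"gripper":0.8},{"dx":0,"dy":0,"dz":0.8,"rx":0,"ry":0,"rz":0.7,"gripper":0.8},{"dx":0,"dy":0,"dz":0.9,"rx":0,"ry":0,"rz":0.8,"gripper":0.8}]' --force 20

```text
t: 14.4
eef_pos: [0.5353, -0.1304, 0.1304]
ee_rot: [-3.141, 0.0, -1.887]
force: [0.6, -0.0, -0.5]
width: 0.0336
gripper_force: 20.0
```

Call:
jog_arm --targets '[{"dx":0,"dy":0,"dz":0.1,"rx":0,"ry":0,"rz":0.1,"gripper":0.8},{"dx":0,"dy":0,"dz":0.2,"rx":0,"ry":0,"rz":0.2,"gripper":0.8},{"dx":0,"dy":0,"dz":0.3,"rx":0,"ry":0,"rz":0.3,"gripper":0.8},{"dx":0,"dy":0,"dz":0.5,"rx":0,"ry":0,"rz":0.4,"gripper":0.8},{"dx":0,"dy":0,"dz":0.6,"rx":0,"ry":0,"rz":0.5,"gripper":0.8},{"dx":0,"dy":0,"dz":0.7,"rx":0,"ry":0,"rz":0.6,"gripper":0.8},{"dx":0,"dy":0,"dz":0.8,"rx":0,"ry":0,"rz":0.7,"gripper":0.8},{"dx":0,"dy":0,"dz":0.9,"rx":0,"ry":0,"rz":0.8,"gripper":0.8}]' --force 20

```text
t: 15.07
eef_pos: [0.5354, -0.1304, 0.1295]
ee_rot: [-3.141, 0.0, -2.687]
force: [1.3, -0.9, -1.2]
width: 0.0338
gripper_force: 20.0
```

```bash
python3 st.py
```

```text
t 15.0667
q [ 1.1670e-01  2.6550e-01 -4.2090e-01  2.0000e-04 -8.8410e-01 -1.2328e+00]
eef_pos [ 0.5354 -0.1304  0.1295]
ee_rot [-3.1413e+00  3.0000e-04 -2.6868e+00]
force [ 1.2615 -0.939  -1.2351]
moment [-0.0784 -0.2784  0.0527]
width 0.0338
gripper_force 19.9946
```

Call:
jog_arm --targets '[{"dx":0,"dy":0,"dz":0.1,"rx":0,"ry":0,"rz":0.1,"gripper":0.8},{"dx":0,"dy":0,"dz":0.2,"rx":0,"ry":0,"rz":0.2,"gripper":0.8},{"dx":0,"dy":0,"dz":0.3,"rx":0,"ry":0,"rz":0.3,"gripper":0.8},{"dx":0,"dy":0,"dz":0.5,"rx":0,"ry":0,"rz":0.4,"gripper":0.8},{"dx":0,"dy":0,"dz":0.6,"rx":0,"ry":0,"rz":0.5,"gripper":0.8},{"dx":0,"dy":0,"dz":0.7,"rx":0,"ry":0,"rz":0.6,"gripper":0.8},{"dx":0,"dy":0,"dz":0.8,"rx":0,"ry":0,"rz":0.7,"gripper":0.8},{"dx":0,"dy":0,"dz":0.9,"rx":0,"ry":0,"rz":0.8,"gripper":0.8}]' --force 20

```text
t: 15.73
eef_pos: [0.5354, -0.1305, 0.1286]
ee_rot: [-3.142, 0.0, 2.796]
force: [0.8, -0.3, -0.5]
width: 0.0338
gripper_force: 20.0
```

Call:
jog_arm --targets '[{"dx":0,"dy":0,"dz":0.1,"rx":0,"ry":0,"rz":0.12,"gripper":0.8},{"dx":0,"dy":0,"dz":0.3,"rx":0,"ry":0,"rz":0.24,"gripper":0.8},{"dx":0,"dy":0,"dz":0.4,"rx":0,"ry":0,"rz":0.36,"gripper":0.8},{"dx":0,"dy":0,"dz":0.5,"rx":0,"ry":0,"rz":0.48,"gripper":0.8},{"dx":0,"dy":0,"dz":0.7,"rx":0,"ry":0,"rz":0.6,"gripper":0.8},{"dx":0,"dy":0,"dz":0.8,"rx":0,"ry":0,"rz":0.7,"gripper":0.8},{"dx":0,"dy":0,"dz":0.8,"rx":0,"ry":0,"rz":0.7,"gripper":0.8},{"dx":0,"dy":0,"dz":0.8,"rx":0,"ry":0,"rz":0.7,"gripper":0.8}]' --force 20

```text
t: 16.4
eef_pos: [0.5354, -0.1306, 0.1278]
ee_rot: [3.142, 0.0, 2.104]
force: [0.6, -1.5, -0.2]
width: 0.0333
gripper_force: 20.0
```

```bash
python3 st.py;  python3 - <<'E'
from h import *
from station import arm
f=arm.grab_frame("side")
cv2.imwrite("pics/near5.png",cv2.cvtColor(np.hstack([cv2.resize(f["frame"][127:157,290:320],(400,400),interpolation=cv2.INTER_CUBIC),cv2.resize(f["frame"][90:210,240:360],(400,400))]),cv2.COLOR_RGB2BGR))
P=pts(f)[120:160,280:330].reshape(-1,3); m=(np.hypot(P[:,0]-.5353,P[:,1]+.1304)<.012)&(P[:,2]>.12)&(P[:,2]<.16)
print("head top z",np.percentile(P[m,2],[50,75,90]))
E
```

```text
t 16.4
q [ 1.1640e-01  2.6750e-01 -4.2280e-01  3.0000e-04 -8.8020e-01 -2.7246e+00]
eef_pos [ 0.5354 -0.1306  0.1278]
ee_rot [3.1415e+00 3.0000e-04 2.1044e+00]
force [ 0.5655 -1.4585 -0.1927]
moment [-0.7537 -0.4041 -0.0744]
width 0.0333
gripper_force 20.0004
head top z [0.13651113 0.1372661  0.13796678]
```

View pics/near5.png

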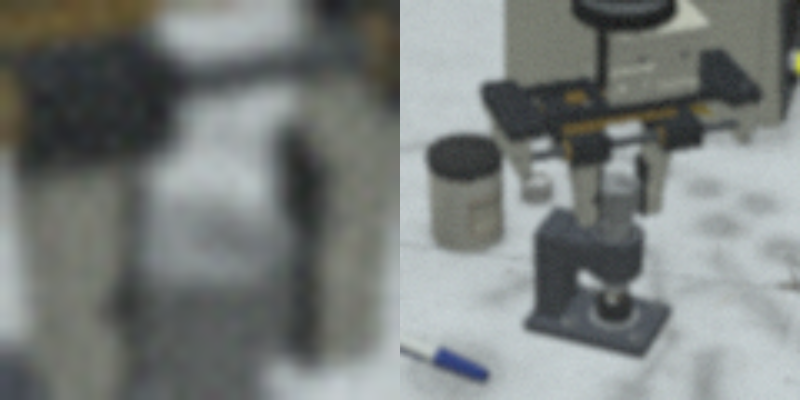

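The picture shows the head held between the pads and sunk close to the boss; the groove is blurred near (215,235) in the left crop. I'll average several frames to read the groove angle and height.

```bash
python3 - <<'E'
from h import *
from station import arm
F=[arm.grab_frame("side") for _ in range(24)]
f=F[0]; im=np.mean([g["frame"] for g in F],0).astype(np.float32)
z=np.array([g["z_map"] for g in F]); f["z_map"]=np.nanmedian(np.where(z>0,z,np.nan),0)
f["z_map"]=np.nan_to_num(f["z_map"])
P=pts(f)[120:165,280:330].reshape(-1,3); c0=np.array([.5353,-.1304])
m=(np.hypot(*(P[:,:2]-c0).T)<.02)&(P[:,2]>.131)&(P[:,2]<.142)
print("top pts",m.sum(),"z",np.percentile(P[m,2],[25,50,75]),"centre",((P[m].min(0)+P[m].max(0))/2).round(4))
zt=.136; N=400; s=.05
g=np.linspace(-s/2,s/2,N); 
X,Y=np.meshgrid(g,g[::-1]); W=np.stack([c0[0]+X,c0[1]+Y,np.full_like(X,zt),np.ones_like(X)],-1)@f["view"].T
u=(W[...,0]/W[...,2]*f["fx"]+f["cx"]).astype(np.float32);v=(W[...,1]/W[...,2]*f["fy"]+f["cy"]).astype(np.float32)
r=cv2.remap(im,u,v,cv2.INTER_CUBIC).mean(-1)
r=np.clip((r-60)*1.6,0,255).astype(np.uint8)
cv2.imwrite("pics/rect.png",cv2.resize(r,(600,600)))
E
python3 st.py | head -6
```

```text
top pts 97 z [0.13590364 0.13640629 0.13674777] centre [ 0.5321 -0.1286  0.1362]
t 17.65
q [ 1.1650e-01  2.6740e-01 -4.2280e-01  3.0000e-04 -8.8030e-01 -2.7276e+00]
eef_pos [ 0.5354 -0.1305  0.1278]
ee_rot [3.1414e+00 3.0000e-04 2.1015e+00]
force [ 2.9233 -4.349  -1.4891]
moment [-1.7216 -0.9384  0.0748]<stdin>:5: RuntimeWarning: All-NaN slice encountered
```

View pics/rect.png

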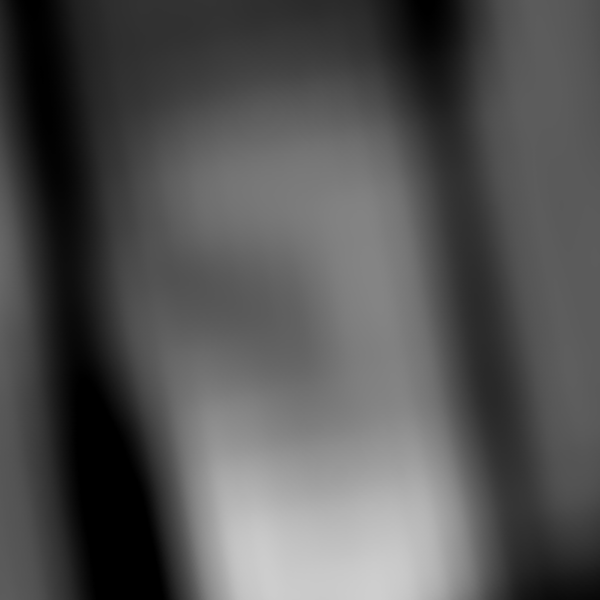

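The rectified view shows the groove running from about (305,345) to (190,275), close to the clamp's −x direction. The head top is at about 136 mm. Both agree with one full forward turn (6.3 rad commanded), and the grip is still held, so I'm handing in.

```bash
python3 -c "
from station import arm
print(arm.job_done())"
```

```text
the job is handed in; nothing more can be done
None
```

The proud screw was turned back until it dropped 7 mm into the thread, then forward about one full turn (6.3 rad, regripping once halfway; head middle now about 124 mm above the bench), and I handed the job in with the gripper still holding its head, no verdict having come back.

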